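# Load the drying box and work its sticky shutter shut

## Task

Set the green specimen upright on the round white pad inside the drying box, then slide the orange shutter to the left until both its ends are fully home and the box is shut. The shutter racks and jams if one end gets ahead of the other, so work it along by its two knobs in turn, easing off as soon as it binds: never force it. Leave the other specimens where they are.

Things in the scene. Friction and masses are not known exactly. Their poses are not given: they have to be found in the camera images.
- drying_box: White drying box fixed on the bench, 270 mm deep (its x, -135 to 135), 190 mm along its y (-70 to 120), flat top 50 mm above the bench. Origin on the bench; x points away from the robot, y to its left, z up. A white wall at the back (x 136 to 158) carries a blue cowl overhanging the rear. The shutter slides along y in two tracks.
- cowl_edge (a point): Middle of the cowl's lower front edge, 205 mm above the bench, at x 80, y 25 of the box. The cowl reaches from here to the back wall along the whole y length, 32 mm thick. The far knob is 15 mm behind this edge, so a vertical tool cannot reach it: lean the tool 35 to 45 degrees, fingers pointing forward and down.
- chamber (a point): Centre of the chamber floor, 10 mm above the bench, at x 0, y 70 of the box. The chamber is open on top when the shutter is open: x -90 to 90, y 34 to 106 of the box.
- pad (a point): Centre of the top of the round white pad (44 mm diameter, 2 mm thick) on the chamber floor, 12 mm above the bench, at x -40, y 70 of the box. The shutter passes 24 mm above it.
- shutter: Orange shutter plate, about 0.6 kg, 237 mm across (its x), 79 mm along its travel (its y, -45 to 34); origin 30 mm above the bench. It lies loose in its tracks, held down by lips. Origin at about y 0 of the box when open, y 70 when shut, against the left end wall. Friction: about 2 N at each end when free.
- shutter_lead (a point): Middle of the shutter's leading edge (y 34 of the shutter). The runners are short and have 1.6 mm play each side: a push on one knob moves only that end, and once it is some 15 to 25 mm ahead of the other knob the runners bind and no push there helps; a push on the lagging knob frees it. The middle is under the deck when open.
- knob_near (a point): Middle of the shutter's near knob (robot's end): upright round black knob, 16 mm diameter, from 53 to 79 mm above the bench on a 10 mm stem, its cap turns freely; this point is 66 mm above the bench. At x -95, y 0 of the shutter.
- knob_far (a point): Middle of the shutter's far knob, same shape, at x +95, y 0 of the shutter, under the cowl. Fully home both knobs are at y 70 of the drying box.
- green_specimen: 30 mm diameter mounted specimen (a plain short cylinder, polished face up), origin at the centre of its underside; dark green, 19 mm tall, 25 g. The one to load.
- red_specimen: 30 mm diameter mounted specimen (a plain short cylinder, polished face up), origin at the centre of its underside; dark red, 16 mm tall. Stays where it is.
- black_specimen_a: 30 mm diameter mounted specimen (a plain short cylinder, polished face up), origin at the centre of its underside; black, 18 mm tall. Stays where it is.
- black_specimen_b: 30 mm diameter mounted specimen (a plain short cylinder, polished face up), origin at the centre of its underside; black, 21 mm tall. Stays where it is.
Mind the look-alikes: they are no part of the job. What is shaped like the green_specimen but purple or yellow is not meant.

How it is judged:
On the way, in this order (a step that is already met when the one before it is completed fails the run):
1. the green specimen stands on the white pad with the shutter still open (horizontal distance between green_specimen and pad below 0.016 m and z of green_specimen in the frame of pad below 0.006 m and angle between green_specimen's own z axis and vertical below 0.12 rad and y of each of knob_near, knob_far in the frame of drying_box below 0.04 m and contact force between the fingers and green_specimen below 1 N), for 0.2 s.
2. both ends of the shutter are fully home (y of each of knob_near, knob_far in the frame of drying_box above 0.066 m), for 0.2 s.
At the end, for the whole second after the job is handed in: The green specimen stands upright on the white pad (centre within 18 mm of the pad's centre) in the box, and both shutter knobs are within 4 mm of their fully home position (y over 66 mm in the box's frame), all at rest (all of step 2 and horizontal distance between green_specimen and pad below 0.018 m and z of green_specimen in the frame of pad below 0.006 m and angle between green_specimen's own z axis and vertical below 0.12 rad and linear speed of each of shutter, green_specimen below 0.01 m/s); the robot touches nothing.
It fails at once if the shutter is forced: jammed hard against its tracks (over 115 N of contact force there, which takes a push of some 40 N on one knob) (contact force between shutter and drying_box above 115 N).
It fails at once if another specimen is moved by more than 20 mm (distance of any of red_specimen, black_specimen_a, black_specimen_b from where it was at the start of the episode above 0.02 m).
It also fails if it takes over 72 s, if anything falls off the work surface, if the arm or the gripper's body presses on something with over 40 N, if the wrist force passes 120 N, or if a joint passes its speed limit or range.

## Robot

A 7-joint arm with a two-finger parallel gripper is mounted at the origin on a cart in front of the work surface, level with it; the furniture and walls round the work are solid. World frame = base frame: x ahead of the robot, y to its left, z up, the work surface at z = 0. Lengths are in m, angles in rad, forces in N, time in s.
With the tool pointing down it reaches from about 0.425 to 0.875 m from the base axis. Payload 4.7 kg.
Tool frame: the origin (TCP) lies midway between the tips of the shut fingers; the grasp point (between the pads) lies ctrl.grasp_offset behind it (ctrl.grasp_offset is the distance from the TCP to the grasp point, in m); z points along the fingers, y is the line along which they close (so a half turn about z gives the same grasp; the last joint's range is limited). The gripper opens to 87 mm and grips with 3 to 60 N. Pads are 19 mm wide; open, the fingers measure 117 mm over their backs; the gripper's body (75 mm by 190 mm) begins 51 mm behind the grasp point.
Start: joints at [1.206, 0.321, -0.07, 1.45, 0.023, 1.371, -0.057], TCP at [0.24, -0.604, 0.223] pointing down, gripper open.
Joint ranges: [-2.86, 2.86], [-0.3, 2.09], [-1.38, 1.24], [0.06, 2.45], [-1.56, 4.7], [0.09, 2.05], [-2.69, 2.69]. Speed limits (rad/s): [2.57, 2.57, 3.14, 3.14, 3.14, 3.14, 3.14].

## Interface

Orientations are given as a rotation vector (axis times angle).
In Python, from bench import ctrl gives the robot as it stands. The module is installed in compiled form; this text tells all that it offers.
- The arm moves only by the tool jog_arm, never from a script. Its argument "moves" is one flat list of numbers, 7 for each row, row after row: the shift along the tool's x, y, z in units of 30 cm (1.0 is 30 cm), then the turn, a rotation vector about the tool's x, y, z in units of 60 degrees (1.0 is 60 degrees), then the gripper's target within -1 to 1 (fully open at 1, half-way at 0, shut at -1). In form: [x, y, z, wx, wy, wz, fingers, x, y, z, wx, wy, wz, fingers, ...]. A call has exactly 8 rows; each row is the pose to reach, as a shift and turn from the pose commanded when the call began, along the tool's axes at that moment; what a row does not reach only later rows make up. A row lasts 1/8 s, in which the tool goes at most 62.5 mm and 10.7 degrees, less where a joint would pass 70% of its speed; a pose out of reach is approached as far as the arm can. A call with a number of a shift or a turn outside -1 to 1 is refused whole. A call with a gripper value outside its range is refused whole. The fingers move at their own pace and stop on an object; "newtons" is the grip in N (left out, the last holds). Time passes only in rows, so rows that repeat a pose let the fingers close, or fill a call up. It gives the time, the measured TCP pose, the force, the opening and the grip force at its end, in the units of the state.
- ctrl.get_state(): the state, without advancing time (a new reading comes with each control period).
- ctrl.get_image(name): name is "side" or "top"; returns a dict with "pixels" (400x640x3 uint8, red, green, blue), "fx", "fy", "cx", "cy" (pixels), "dist" ([k1, k2, p1, p2, k3] as OpenCV has them; the pictures are not rectified), "xyz" and "rotation" of the camera in the world. Camera axes: x right, y up, looking along -z (the intrinsics and any distortion apply to the point x, -y, -z); pixel columns grow to the right and rows downward; lengths in m; the calibration is good to about 2 mm. A picture is of the moment at which its call begins. There is no depth.
- ctrl.close_job(): hands the job in; it is judged then, once.
The state is a dict: "time": time; "joint_positions": joint angles; "qd": joint speeds; "joint_torque": joint torques, N m; "position": TCP position; "tool_rot": TCP orientation; "ft_force": force on the tool from outside, world axes, zero at the start; "torque": the same for the moment, N m; "grip_width": opening from 0.0 (shut) to 1.0 (fully open); "grip_force": force on a finger pad.
Only numpy, scipy, OpenCV 4.12 (cv2) and the standard library are available. Lean on these libraries where they do the work, as an engineer would, in place of code of your own. Each camera call takes 0.05 s, during which the arm holds its last target. There are 200 camera calls.

## Working session

There is one attempt and no reset: what is moved stays moved. The work goes in short steps, Python scripts to look and compute and a tool call to move; the robot and the scene stay as the last step left them, time stands still between calls to the robot, and variables do not carry over. Pictures are saved under pics/ and viewed, at most 10 in all, crops included, and the job is handed in when it is done.

Besides the shell and the picture viewer there is one more tool, called after "Call:" as name(argument=value, ...) on one line, values as JSON. jog_arm: Moves the arm, as the interface text tells. Its arguments: {"type":"object","properties":{"moves":{"type":"array"},"newtons":{"type":"number"}},"required":["moves"]}

```bash
mkdir -p pics
python3 - <<'E'
from bench import ctrl
import cv2,numpy as np
s=ctrl.get_state();print(s['position'],s['tool_rot'],s['time'],ctrl.grasp_offset,s['grip_width'])
for n in('side','top'):
    i=ctrl.get_image(n);np.savez(''+n+'0.npz',**i);cv2.imwrite(f'pics/{n}0.png',i['pixels'][:,:,::-1]);print(n,i['fx'],i['dist'],i['xyz'],i['rotation'])
E
```

```text
[ 0.24013498 -0.60342006  0.22146097] [-3.08358278e+00 -5.91236802e-01  7.47025325e-04] 0.0 0.0187 1.00235971234789
side 445.9583054890968 [-0.09660691  0.          0.          0.          0.        ] [0.46424097 0.73536129 0.65219544] [ 0.05300282 -1.40732246 -2.67363286]
top 361.2296945141515 [-0.0074696  0.         0.         0.         0.       ] [ 0.50396564 -0.01433358  1.00908925] [ 0.02283912 -0.05285881 -1.59153986]
```

View pics/top0.png

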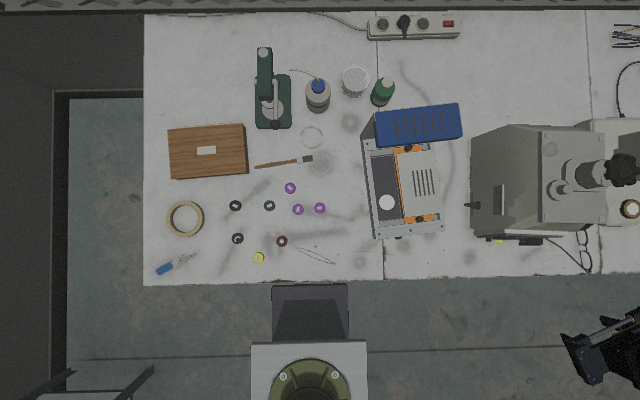

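View pics/side0.png

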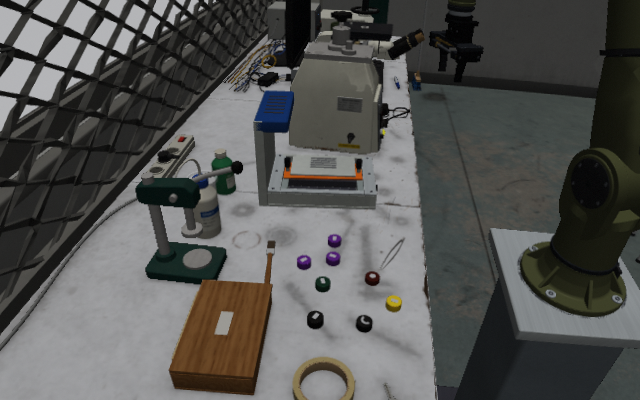

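Top view: small specimens are black (235,205) and (237,238), dark green (269,206), purple (290,188), (298,209), (320,208), dark red (282,241) and yellow (258,258). Only (269,206) fits dark green; in the side view it is at (323,284). The box pad is at (387,202) and the near knob at about (420,219). I'll confirm with a crop and measure.

```bash
cat > h.py <<'E'
import numpy as np,cv2
from scipy.spatial.transform import Rotation as R
def load(n): return dict(np.load(n))
def K(i): return np.array([[i['fx'],0,i['cx']],[0,i['fy'],i['cy']],[0,0,1.]])
def rays(i,uv):
    p=cv2.undistortPoints(np.float64(uv).reshape(-1,1,2),K(i),np.float64(i['dist'])).reshape(-1,2)
    d=np.c_[p[:,0],-p[:,1],-np.ones(len(p))]
    return R.from_rotvec(i['rotation']).apply(d)
def plane(i,uv,z):
    d=rays(i,uv);c=np.array(i['xyz']);return c+d*((z-c[2])/d[:,2])[:,None]
def proj(i,P):
    q=R.from_rotvec(i['rotation']).inv().apply(np.atleast_2d(P)-i['xyz'])*[1,-1,-1]
    return cv2.projectPoints(q,np.zeros(3),np.zeros(3),K(i),np.float64(i['dist']))[0].reshape(-1,2)
def blobs(i,lo,hi,box,amin=15):
    h=cv2.cvtColor(i['pixels'],cv2.COLOR_RGB2HSV);m=cv2.inRange(h,lo,hi)
    x0,y0,x1,y1=box;k=np.zeros_like(m);k[y0:y1,x0:x1]=m[y0:y1,x0:x1]
    n,l,s,c=cv2.connectedComponentsWithStats(k)
    return [(c[j],s[j]) for j in range(1,n) if s[j][4]>=amin]
E
python3 - <<'E'
from h import *
t=load('top0.npz');s=load('side0.npz')
print('green top',blobs(t,(35,50,15),(95,255,140),(255,195,282,218)))
print('green side',blobs(s,(35,50,15),(95,255,140),(305,270,340,296)))
print('pad',blobs(t,(0,0,200),(180,40,255),(375,190,398,214)))
print('orange',blobs(t,(8,130,120),(22,255,255),(360,130,460,250)))
print('orange s',blobs(s,(8,130,120),(22,255,255),(270,150,390,200)))
a=cv2.resize(t['pixels'][180:255,225:335],None,fx=4,fy=4,interpolation=cv2.INTER_CUBIC)
b=cv2.resize(t['pixels'][95:245,355:470],None,fx=3,fy=3,interpolation=cv2.INTER_CUBIC)
o=np.zeros((460,800,3),np.uint8);o[:300,:440]=a;o[:450,445:790]=b
cv2.imwrite('pics/crop1.png',o[:,:,::-1])
c=cv2.resize(s['pixels'][85:210,245:390],None,fx=5,fy=4.6,interpolation=cv2.INTER_CUBIC)
cv2.imwrite('pics/crop2.png',c[:,:,::-1])
E
```

```text
green top [(array([268.80952381, 205.38095238]), array([264, 201,  11,  10,  42], dtype=int32))]
green side [(array([322.44444444, 284.50980392]), array([316, 277,  14,  15, 153], dtype=int32))]
pad []
orange [(array([416.        , 148.13114754]), array([409, 145,  13,   7,  61], dtype=int32)), (array([398.10791367, 163.13669065]), array([393, 147,  14,  55, 139], dtype=int32)), (array([427.59649123, 217.        ]), array([422, 214,  11,   7,  57], dtype=int32)), (array([409.35616438, 219.45205479]), array([404, 216,  13,   8,  73], dtype=int32))]
orange s [(array([321.65037594, 175.55263158]), array([284, 166,  79,  13, 266], dtype=int32))]
```

View pics/crop1.png

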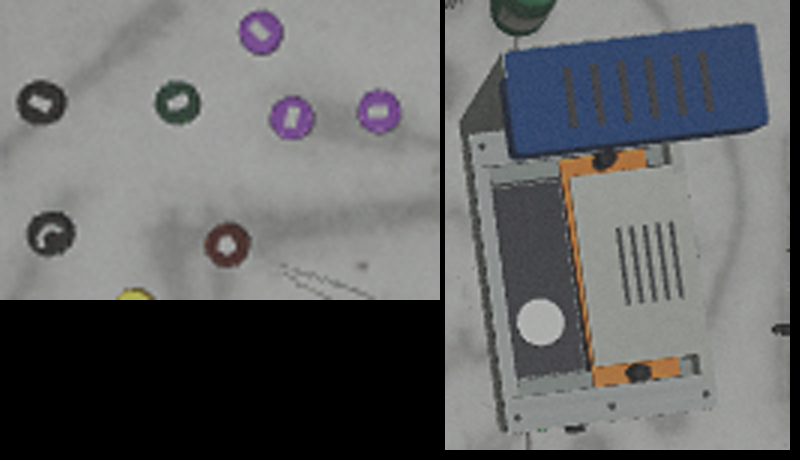

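View pics/crop2.png

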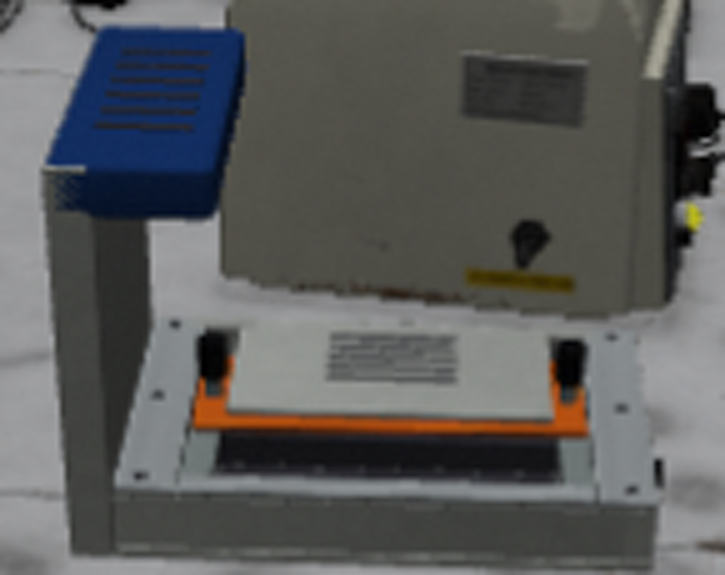

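Crop 1 shows green at top px (269.5,205.5), clearly green against black and red; pad at (386.7,202.3), near knob (419.3,219). Crop 2 shows the knobs at side px (359,164) near and (288,162) far.

```bash
cat >> h.py <<'E'
def tri(i,u,j,v):
    a,b=rays(i,[u])[0],rays(j,[v])[0];A=np.array(i['xyz']);B=np.array(j['xyz'])
    k=np.linalg.lstsq(np.c_[a,-b],B-A,rcond=None)[0];p,q=A+k[0]*a,B+k[1]*b
    return (p+q)/2,np.linalg.norm(p-q)
E
python3 - <<'E'
from h import *
t=load('top0.npz');s=load('side0.npz')
print('green top z19',plane(t,[(268.9,205.6)],.019),'side',plane(s,[(322.6,284.5)],.0095))
print('tri',tri(t,(268.9,205.6),s,(322.6,283)))
for n,(lo,hi,box) in dict(g=((0,0,185),(180,40,255),(378,192,396,212))).items():
    print(blobs(t,lo,hi,box)); 
g=cv2.cvtColor(t['pixels'],cv2.COLOR_RGB2GRAY)
m=np.zeros_like(g);m[192:212,377:397]=(g[192:212,377:397]>140)*255
M=cv2.moments(m,True);pc=(M['m10']/M['m00'],M['m01']/M['m00']);print('pad',pc,M['m00'])
P=plane(t,[pc],.012)[0];print(P)
def dark(i,b,th=45):
    g=cv2.cvtColor(i['pixels'],cv2.COLOR_RGB2GRAY);m=np.zeros_like(g);x0,y0,x1,y1=b
    m[y0:y1,x0:x1]=(g[y0:y1,x0:x1]<th)*255;M=cv2.moments(m,True);return (M['m10']/M['m00'],M['m01']/M['m00']),M['m00'],cv2.boundingRect(m)
for nm,bt,bs in(('near',(412,213,427,226),(354,156,364,169)),('far',(402,145,411,152),(283,155,293,168))):
    a=dark(t,bt);b=dark(s,bs);print(nm,a,b,tri(t,a[0],s,b[0]),plane(t,[a[0]],.077),plane(s,[b[0]],.066))
# box screw holes at deck z .05 in the top crop; and the front box edges
for c in((518,418),(707,395),(482,146)):
    print('screw',plane(t,[(355+(c[0]-445)/3,95+c[1]/3)],.05))
E
```

```text
green top z19 [[0.52901899 0.09965793 0.019     ]] side [[0.52936514 0.10303643 0.0095    ]]
tri (array([0.52946429, 0.10057252, 0.01121427]), np.float64(0.0004976342063759027))
[]
pad (386.4255319148936, 202.01063829787233) 188.0
[ 0.53226652 -0.22467705  0.012     ]
near ((416.8, 218.6), 5.0, (416, 217, 3, 5)) ((358.35849056603774, 163.37735849056602), 53.0, (356, 159, 6, 10)) (array([ 0.48549881, -0.29128227,  0.06813696]), np.float64(0.0002150151215116181)) [[ 0.48577918 -0.28866861  0.077     ]] [[ 0.48546893 -0.29504848  0.066     ]]
far ((405.90909090909093, 148.1818181818182), 11.0, (405, 146, 4, 5)) ((287.43333333333334, 161.85), 60.0, (285, 157, 6, 11)) (array([ 0.67127425, -0.2689545 ,  0.06792449]), np.float64(0.0007859746410879449)) [[ 0.67005323 -0.26646795  0.077     ]] [[ 0.67154885 -0.27221265  0.066     ]]
screw [[ 0.44578685 -0.19512882  0.05      ]]
screw [[ 0.46226776 -0.36441232  0.05      ]]
screw [[ 0.68893328 -0.17004908  0.05      ]]
```

```bash
cat >> h.py <<'E'
YAW=np.radians(6.0)
Rb=np.array([[np.cos(YAW),-np.sin(YAW)],[np.sin(YAW),np.cos(YAW)]]);B0=np.array([.5794,-.2901])
def box(x,y,z): return np.r_[B0+Rb@[x/1e3,y/1e3],z/1e3]
def tobox(p): return np.r_[Rb.T@(np.array(p)[:2]-B0),p[2]]*1e3
def down(yaw):  # tool y along yaw (deg), tool z down
    a=np.radians(yaw);y=np.array([np.cos(a),np.sin(a),0]);z=np.array([0,0,-1.]);return R.from_matrix(np.c_[np.cross(y,z),y,z])
def go(s,*targets):
    p=np.array(s['position']);q=R.from_rotvec(s['tool_rot'])
    for P,O in targets:
        print('shift',np.round(q.inv().apply(np.array(P)-p)/.3,3),'turn',np.round((q.inv()*O).as_rotvec()/np.radians(60),3))
E
python3 - <<'E'
from h import *
from bench import ctrl
s=ctrl.get_state();go(s,((.39,-.26,.20),down(-34)))
E
```

```text
shift [ 0.888 -0.879  0.073] turn [-0.002 -0.    -0.572]
```

Call:
jog_arm(moves=[0.888,-0.879,0.073,0,0,-0.572,0,0.888,-0.879,0.073,0,0,-0.572,0,0.888,-0.879,0.073,0,0,-0.572,0,0.888,-0.879,0.073,0,0,-0.572,0,0.888,-0.879,0.073,0,0,-0.572,0,0.888,-0.879,0.073,0,0,-0.572,0,0.888,-0.879,0.073,0,0,-0.572,0,0.888,-0.879,0.073,0,0,-0.572,0], newtons=10)

```text
time: 1.1
position: [0.3899, -0.2608, 0.2005]
tool_rot: [2.773, 1.476, -0.001]
ft_force: [-0.1, -1.2, 0.3]
grip_width: 0.501
grip_force: 0.0
```

Run:
```python
from h import *
from bench import ctrl
s=ctrl.get_state();print(s['grip_width'],s['time']);go(s,((.529,.100,.10),down(6)),((.529,.100,.005),down(6)))
```

```text
0.5012463102137115 1.1
shift [ 1.257 -0.288  0.334] turn [-0.     0.001 -0.666]
shift [ 1.257 -0.287  0.651] turn [-0.     0.001 -0.666]
```

Call:
jog_arm(moves=[0.99,-0.23,0.26,0,0,-0.666,0.1,0.99,-0.23,0.26,0,0,-0.666,0.1,0.99,-0.23,0.26,0,0,-0.666,0.1,0.99,-0.23,0.26,0,0,-0.666,0.1,0.99,-0.23,0.26,0,0,-0.666,0.1,0.99,-0.23,0.26,0,0,-0.666,0.1,0.99,-0.23,0.26,0,0,-0.666,0.1,0.99,-0.23,0.26,0,0,-0.666,0.1])

```text
time: 2.1
position: [0.4992, 0.0218, 0.1227]
tool_rot: [2.107, 2.33, -0.001]
ft_force: [-0.5, 0.1, 0.3]
grip_width: 0.551
grip_force: 0.0
```

Run:
```python
from h import *
from bench import ctrl
s=ctrl.get_state();print(s['position'],s['time']);go(s,((.529,.100,.05),down(6)),((.529,.100,.005),down(6)))
```

```text
[0.49917288 0.02176712 0.1226849 ] 2.1
shift [0.25  0.125 0.242] turn [-0.     0.001 -0.004]
shift [0.25  0.125 0.392] turn [-0.     0.001 -0.004]
```

Call:
jog_arm(moves=[0.15,0.08,0.1,0,0,0,0.1,0.252,0.125,0.18,0,0,0,0.1,0.252,0.125,0.24,0,0,0,0.1,0.252,0.125,0.32,0,0,0,0.1,0.252,0.125,0.392,0,0,0,0.1,0.252,0.125,0.392,0,0,0,0.1,0.252,0.125,0.392,0,0,0,-0.6,0.252,0.125,0.392,0,0,0,-0.6], newtons=8)

```text
time: 3.1
position: [0.5295, 0.103, 0.0062]
tool_rot: [2.102, 2.332, 0.002]
ft_force: [0.4, -0.2, 0.2]
grip_width: 0.402
grip_force: 0.0
```

Run:
```python
from h import *
from bench import ctrl
s=ctrl.get_state();print(s['position'],s['time'],s['grip_width'],s['grip_force'])
for n in('side','top'):
    i=ctrl.get_image(n);np.savez(''+n+'1.npz',**i)
    print(n)
    if n=='side':
        print(proj(i,[.529,.1,.01])); 
        cv2.imwrite('pics/grasp.png',cv2.resize(i['pixels'][200:340,240:420],None,fx=4,fy=4)[:,:,::-1])
go(s,((.529,.100,.1),down(6)),(box(-40,70,120),down(6)))
```

```text
[0.52949202 0.10302217 0.00617644] 3.1 0.40217012137897323 0.0
side
[[322.97587445 283.26356152]]
top
shift [-0.01  -0.002 -0.313] turn [ 0.002  0.001 -0.001]
shift [-1.088 -0.103 -0.379] turn [ 0.002  0.001 -0.001]
```

View pics/grasp.png

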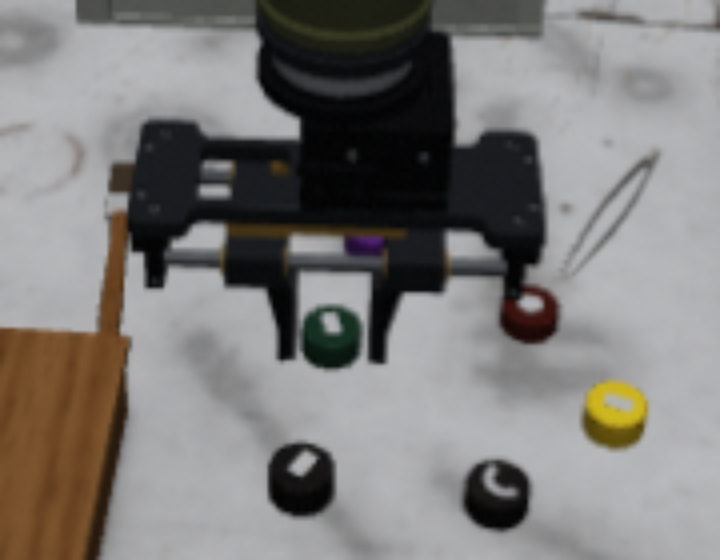

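The fingers straddle the green specimen (crop (330,335)), still closing. Finish closing, then lift.

Call:
jog_arm(moves=[-0.007,0,0.005,0,0,0,-0.6,-0.007,0,0.005,0,0,0,-0.6,-0.007,0,0.005,0,0,0,-0.6,-0.007,0,0.005,0,0,0,-0.6,-0.007,0,-0.1,0,0,0,-0.6,-0.007,0,-0.25,0,0,0,-0.6,-0.1,-0.01,-0.38,0,0,0,-0.6,-0.25,-0.025,-0.38,0,0,0,-0.6], newtons=10)

```text
time: 4.2
position: [0.5316, 0.0296, 0.1231]
tool_rot: [2.093, 2.334, 0.008]
ft_force: [-0.4, -1.0, -0.6]
grip_width: 0.341
grip_force: 10.0
```

Run:
```python
from h import *
from bench import ctrl
s=ctrl.get_state();print(s['time'],s['grip_width'],s['grip_force'])
go(s,(box(-40,70,125),down(6)),(box(-40,70,18),down(6)))
```

```text
4.2 0.34082870094258527 10.001450031995773
shift [-0.843 -0.089 -0.006] turn [0.007 0.001 0.004]
shift [-0.843 -0.092  0.35 ] turn [0.007 0.001 0.004]
```

Call:
jog_arm(moves=[-0.2,-0.02,0,0,0,0,-0.6,-0.4,-0.04,0,0,0,0,-0.6,-0.55,-0.06,0,0,0,0,-0.6,-0.7,-0.075,0,0.007,0,0.004,-0.6,-0.8,-0.085,0,0.007,0,0.004,-0.6,-0.843,-0.09,0,0.007,0,0.004,-0.6,-0.843,-0.09,0.06,0.007,0,0.004,-0.6,-0.843,-0.09,0.13,0.007,0,0.004,-0.6])

```text
time: 5.2
position: [0.5286, -0.2239, 0.079]
tool_rot: [-2.101, -2.328, 0.007]
ft_force: [-0.1, 0.1, -0.5]
grip_width: 0.337
grip_force: 10.0
```

Run:
```python
from h import *
from bench import ctrl
s=ctrl.get_state();print(s['time'],s['grip_width'],s['grip_force'],tobox(s['position']))
go(s,(box(-40,70,50),down(6)),(box(-40,70,18),down(6)))
o=np.zeros((560,800,3),np.uint8)
i=ctrl.get_image('side');o[:440,:400]=cv2.resize(i['pixels'][100:210,270:370],None,fx=4,fy=4)
np.savez('side2.npz',**i)
i=ctrl.get_image('top');np.savez('top2.npz',**i);o[:480,400:800]=cv2.resize(i['pixels'][140:260,360:460],None,fx=4,fy=4)
cv2.imwrite('pics/over.png',o[:,:,::-1])
```

```text
5.2 0.33678537373995776 9.999651163816452 [-43.56871934  71.10887393  78.95414354]
shift [-0.004  0.013  0.096] turn [-0.007 -0.001 -0.002]
shift [-0.004  0.013  0.203] turn [-0.007 -0.001 -0.002]
```

View pics/over.png

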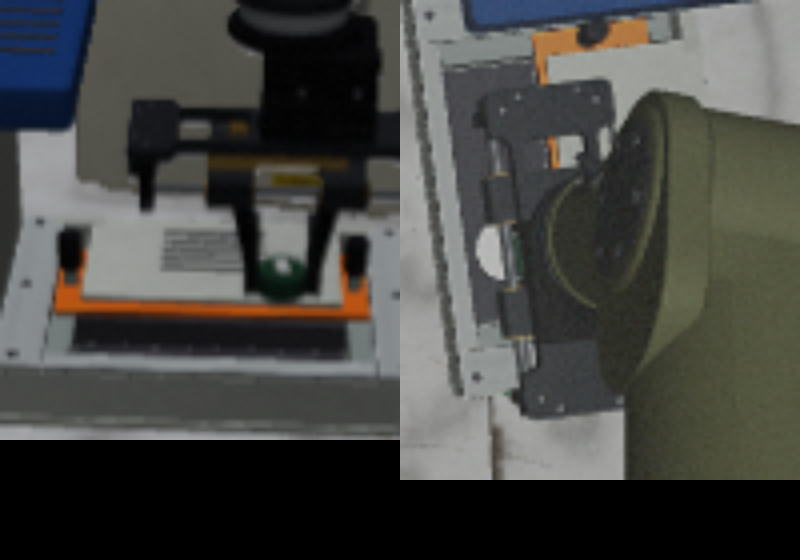

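Specimen held over the chamber (left crop (283,280)), clear of the shutter and knobs. Descending, checking before release.

Call:
jog_arm(moves=[-0.004,0.013,0.04,-0.007,0,0,-0.6,-0.004,0.013,0.09,-0.007,0,0,-0.6,-0.004,0.013,0.14,-0.007,0,0,-0.6,-0.004,0.013,0.17,-0.007,0,0,-0.6,-0.004,0.013,0.19,-0.007,0,0,-0.6,-0.004,0.013,0.2,-0.007,0,0,-0.6,-0.004,0.013,0.203,-0.007,0,0,-0.6,-0.004,0.013,0.203,-0.007,0,0,-0.6])

```text
time: 6.3
position: [0.5322, -0.2271, 0.0194]
tool_rot: [2.107, 2.33, 0.0]
ft_force: [-0.1, 0.7, -0.6]
grip_width: 0.335
grip_force: 10.0
```

Run:
```python
from h import *
from bench import ctrl
s=ctrl.get_state();print(s['time'],s['grip_force'],tobox(s['position']))
i=ctrl.get_image('side');np.savez('side3.npz',**i)
print('exp',proj(i,[box(-40,70,21.5)]),[b for b in blobs(i,(45,60,15),(95,255,140),(310,150,365,200),20)])
go(s,(box(-40,70,17),down(6)))
```

```text
6.3 9.999852329492569 [-40.37686759  67.55489035  19.41671935]
exp [[337.46249596 190.31528859]] [(array([338.0212766, 186.4893617]), array([332, 183,  12,   7,  47], dtype=int32))]
shift [0.008 0.001 0.008] turn [ 0.     0.    -0.004]
```

Call:
jog_arm(moves=[0.008,0,0.008,0,0,0,-0.6,0.008,0,0.009,0,0,0,-0.6,0.008,0,0.009,0,0,0,0.05,0.008,0,0.009,0,0,0,0.05,0.008,0,0.009,0,0,0,0.05,0.008,0,-0.05,0,0,0,0.05,0.008,0,-0.15,0,0,0,0.05,0.008,0,-0.3,0,0,0,0.05])

```text
time: 7.35
position: [0.531, -0.2243, 0.1101]
tool_rot: [-2.106, -2.329, 0.0]
ft_force: [0.8, -0.4, 0.5]
grip_width: 0.521
grip_force: 0.0
```

Run:
```python
from h import *
from bench import ctrl
s=ctrl.get_state();print(s['time'],s['grip_force'],s['grip_width'],tobox(s['position']))
# next: gripper closed, right (behind) of near knob
go(s,(box(-95,-40,120),down(6)))
```

```text
7.35 0.0 0.5207188292305752 [-41.20925156  70.54134198 110.14169891]
shift [-0.369 -0.178 -0.033] turn [-0.001 -0.001 -0.004]
```

```bash
cat >> h.py <<'E'
def lean(deg): return down(-84)*R.from_rotvec([0,np.radians(deg),0])
NEAR=tobox([.4855,-.2947,.066]);FAR=tobox([.6715,-.2715,.066])
E
python3 - <<'E'
from h import *
from bench import ctrl
print(NEAR,FAR)
s=ctrl.get_state();print(s['joint_positions'])
go(s,(box(-95,5,120),down(-50)),(box(-95,5,120),down(-84)))
E
```

```text
[-93.86643691   5.24042198  66.        ] [93.53969598  8.87103579 66.        ]
[ 0.85349221  0.30199111 -0.58308412  1.75631159  0.18078662  1.13877804
  0.31535735]
shift [-0.219 -0.178 -0.033] turn [-0.002 -0.     0.929]
shift [-0.219 -0.178 -0.033] turn [-0.002  0.     1.496]
```

Call:
jog_arm(moves=[-0.05,-0.04,-0.03,0,0,0.15,-0.3,-0.1,-0.09,-0.033,0,0,0.3,-0.3,-0.15,-0.13,-0.033,0,0,0.45,-0.3,-0.219,-0.178,-0.033,0,0,0.6,-0.3,-0.219,-0.178,-0.033,0,0,0.75,-0.3,-0.219,-0.178,-0.033,0,0,0.9,-0.3,-0.219,-0.178,-0.033,0,0,0.96,-0.3,-0.219,-0.178,-0.033,0,0,0.96,-0.3])

```text
time: 8.35
position: [0.4856, -0.2953, 0.1202]
tool_rot: [2.967, 1.028, 0.001]
ft_force: [-0.0, 0.3, 1.0]
grip_width: 0.35
grip_force: 0.0
```

Run:
```python
from h import *
from bench import ctrl
s=ctrl.get_state();print(s['time'],s['grip_width'],tobox(s['position']),s['joint_positions'])
t=ctrl.get_image('top');np.savez('top4.npz',**t);si=ctrl.get_image('side');np.savez('side4.npz',**si)
print(blobs(t,(35,50,15),(95,255,140),(375,190,398,214)));print(blobs(si,(35,60,15),(95,255,140),(320,175,350,200),8))
g=blobs(t,(35,50,15),(95,255,140),(375,190,398,214),8)
for c,a in g: print(tobox(plane(t,[c],.031)[0]))
o=np.zeros((560,800,3),np.uint8)
o[:480,:400]=cv2.resize(si['pixels'][100:220,270:370],None,fx=4,fy=4);o[:480,400:]=cv2.resize(t['pixels'][140:260,360:460],None,fx=4,fy=4)
cv2.imwrite('pics/near.png',o[:,:,::-1])
go(s,(box(-95,5,110),down(-84)),(box(-95,5,62),down(-84)))
```

```text
8.35 0.34988883239789403 [-93.82674511   4.59675049 120.21580821] [ 0.86108794  0.24753605 -0.41233021  1.77377172  0.10842714  1.14109615
 -0.48910439]
[(array([388.58064516, 201.83870968]), array([384, 197,  11,  10,  62], dtype=int32))]
[(array([338.21428571, 186.53571429]), array([333, 184,  11,   6,  28], dtype=int32))]
[-40.42875948  68.1301009   31.        ]
shift [-0.003 -0.003  0.034] turn [ 0.001 -0.001  0.537]
shift [-0.003 -0.003  0.194] turn [ 0.001 -0.001  0.537]
```

View pics/near.png

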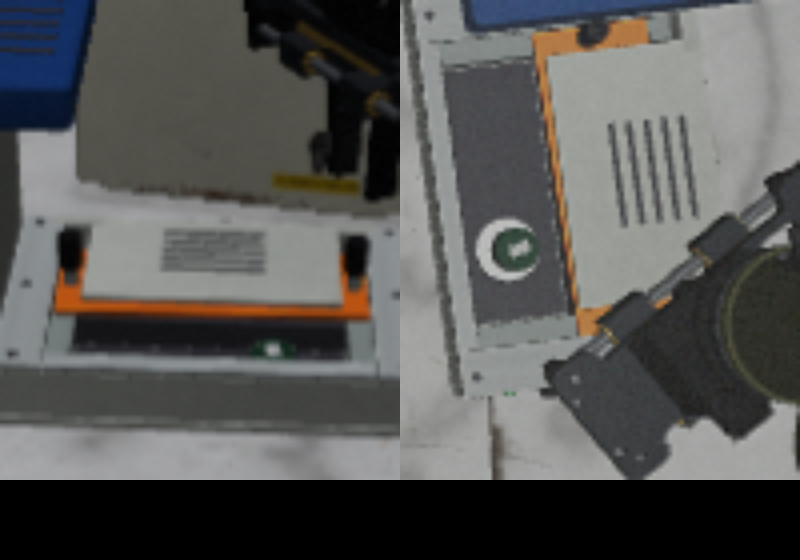

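Specimen stands upright on the pad (top crop (515,250); measured 2 mm from the pad centre), shutter open. On to the near knob.

Call:
jog_arm(moves=[-0.003,-0.003,0.03,0,0,0.17,-0.3,-0.003,-0.003,0.03,0,0,0.34,-0.3,-0.003,-0.003,0.03,0,0,0.537,-0.3,-0.003,-0.003,0.03,0,0,0.537,-0.3,-0.003,-0.003,0.08,0,0,0.537,-0.3,-0.003,-0.003,0.14,0,0,0.537,-0.3,-0.003,-0.003,0.194,0,0,0.537,-0.3,-0.003,-0.003,0.194,0,0,0.537,-0.3])

```text
time: 9.45
position: [0.4823, -0.2943, 0.0584]
tool_rot: [-3.135, -0.163, 0.005]
ft_force: [-0.2, -0.1, 0.0]
grip_width: 0.347
grip_force: 0.0
```

```bash
cat > st.py <<'E'
from h import *
from bench import ctrl
s=ctrl.get_state()
def show(): print('t',round(s['time'],2),'w',round(s['grip_width'],3),'box',np.round(tobox(s['position']),1),'F(box)',np.round(np.r_[Rb.T@np.array(s['ft_force'])[:2],s['ft_force'][2]],1))
show()
E
python3 - <<'E'
from st import *
go(s,(box(-94,20,62),down(-84)))
E
```

```text
t 9.45 w 0.347 box [-97.    5.9  58.4] F(box) [-0.2 -0.1  0. ]
shift [ 0.01  -0.047 -0.012] turn [-0.003  0.003 -0.001]
```

Call:
jog_arm(moves=[0.008,-0.01,-0.008,0,0,0,-0.3,0.008,-0.02,-0.008,0,0,0,-0.3,0.008,-0.03,-0.008,0,0,0,-0.3,0.008,-0.038,-0.008,0,0,0,-0.3,0.008,-0.046,-0.008,0,0,0,-0.3,0.008,-0.052,-0.008,0,0,0,-0.3,0.008,-0.057,-0.008,0,0,0,-0.3,0.008,-0.06,-0.008,0,0,0,-0.3])

```text
time: 10.45
position: [0.4851, -0.2783, 0.064]
tool_rot: [3.135, 0.161, 0.003]
ft_force: [0.4, -5.2, 3.9]
grip_width: 0.35
grip_force: 2.7
```

Run:
```python
from st import *
i=ctrl.get_image('side');np.savez('side5.npz',**i)
print([ (np.round(c,1),a) for c,a in blobs(i,(8,130,120),(22,255,255),(270,150,390,200))])
go(s,(box(-94,30,62),down(-84)))
```

```text
t 10.45 w 0.35 box [-92.6  21.6  64. ] F(box) [-0.1 -5.2  3.9]
[(array([323.9, 177.1]), array([283, 167,  80,  15, 359], dtype=int32))]
shift [-0.005 -0.028  0.006] turn [ 0.002 -0.002 -0.002]
```

Call:
jog_arm(moves=[-0.005,-0.006,0.004,0,0,0,-0.3,-0.005,-0.012,0.004,0,0,0,-0.3,-0.005,-0.018,0.004,0,0,0,-0.3,-0.005,-0.022,0.004,0,0,0,-0.3,-0.005,-0.026,0.004,0,0,0,-0.3,-0.005,-0.026,0.004,0,0,0,-0.3,-0.005,-0.01,0.004,0,0,0,-0.3,-0.005,-0.01,-0.03,0,0,0,-0.3])

```text
time: 11.5
position: [0.4812, -0.2726, 0.0709]
tool_rot: [-3.134, -0.163, 0.005]
ft_force: [0.4, 0.1, 0.7]
grip_width: 0.353
grip_force: 0.0
```

```bash
cat >> st.py <<'E'
def dark(i,b,th=45):
    g=cv2.cvtColor(i['pixels'],cv2.COLOR_RGB2GRAY);m=np.zeros_like(g);x0,y0,x1,y1=b
    m[y0:y1,x0:x1]=(g[y0:y1,x0:x1]<th)*255
    n,l,st,c=cv2.connectedComponentsWithStats(m)
    if n<2: return None
    k=1+np.argmax(st[1:,4]);return c[k],st[k]
def knob(far,y):
    "knob y in box from the side view, window round expected y"
    i=ctrl.get_image('side');u,v=proj(i,[box(95 if far else -95,y,66)])[0]
    r=dark(i,(int(u)-7,int(v)-8,int(u)+8,int(v)+10))
    if r is None: print('none');return
    print('knob','far' if far else 'near',r[1],np.round(tobox(plane(i,[r[0]],.066)[0]),1))
E
python3 - <<'E'
from st import *
knob(1,8)
# transit: above near, then above far leaned pre-approach
go(s,(box(-95,30,115),lean(0)),(box(55,12,118),lean(40)))
E
```

```text
t 11.5 w 0.353 box [-95.8  27.7  70.9] F(box) [0.5 0.1 0.7]
knob far [284 158   7  13  59] [93.9 14.7 66. ]
shift [ 0.002 -0.008 -0.147] turn [-0.004  0.003 -0.001]
shift [ 0.502  0.051 -0.159] turn [-0.003  0.67  -0.002]
```

Call:
jog_arm(moves=[0,-0.005,-0.12,0,0,0,-0.3,0.05,0,-0.16,0,0.1,0,-0.3,0.18,0.01,-0.16,0,0.25,0,-0.3,0.32,0.025,-0.16,0,0.4,0,-0.3,0.43,0.035,-0.16,0,0.55,0,-0.3,0.502,0.042,-0.16,0,0.67,0,-0.3,0.502,0.042,-0.16,0,0.67,0,-0.3,0.502,0.042,-0.16,0,0.67,0,-0.3])

```text
time: 12.55
position: [0.6337, -0.2709, 0.1206]
tool_rot: [-2.914, -0.152, -1.064]
ft_force: [-0.2, 0.6, -0.0]
grip_width: 0.348
grip_force: 0.0
```

Run:
```python
from st import *
knob(1,14)
go(s,(box(97,15,66),lean(40)))
i=ctrl.get_image('side');t=ctrl.get_image('top')
o=np.zeros((560,800,3),np.uint8)
o[:480,:400]=cv2.resize(i['pixels'][90:210,260:360],None,fx=4,fy=4);o[:480,400:]=cv2.resize(t['pixels'][100:220,360:460],None,fx=4,fy=4)
cv2.imwrite('pics/far.png',o[:,:,::-1])
```

```text
t 12.55 w 0.348 box [ 56.   13.4 120.6] F(box) [-0.1  0.6 -0. ]
knob far [284 158   7  13  59] [93.9 14.7 66. ]
shift [-0.013 -0.005  0.227] turn [ 0.    -0.002 -0.001]
```

View pics/far.png

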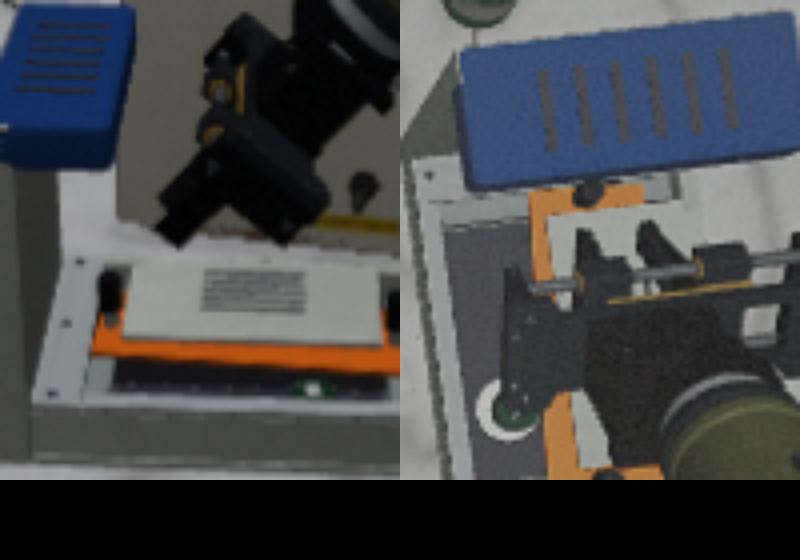

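Far crop: knob at (590,190), fingers' midline projects to about 594 when lowered — aligned. Advance.

Call:
jog_arm(moves=[-0.01,-0.005,0.05,0,0,0,-0.3,-0.013,-0.005,0.1,0,0,0,-0.3,-0.013,-0.005,0.15,0,0,0,-0.3,-0.013,-0.005,0.19,0,0,0,-0.3,-0.013,-0.005,0.21,0,0,0,-0.3,-0.013,-0.005,0.225,0,0,0,-0.3,-0.013,-0.005,0.225,0,0,0,-0.3,-0.013,-0.005,0.225,0,0,0,-0.3])

```text
time: 13.7
position: [0.674, -0.2659, 0.0666]
tool_rot: [-2.914, -0.151, -1.067]
ft_force: [0.3, -0.2, -0.5]
grip_width: 0.346
grip_force: 0.0
```

Run:
```python
from st import *
go(s,(box(97,40,66),lean(40)))
```

```text
t 13.7 w 0.346 box [96.6 14.2 66.6] F(box) [ 0.3 -0.2 -0.5]
shift [-0.    -0.086  0.002] turn [ 0.001 -0.004 -0.001]
```

Call:
jog_arm(moves=[0,-0.015,0,0,0,0,-0.3,0,-0.03,0,0,0,0,-0.3,0,-0.042,0,0,0,0,-0.3,0,-0.052,0,0,0,0,-0.3,0,-0.06,0,0,0,0,-0.3,0,-0.067,0,0,0,0,-0.3,0,-0.074,0,0,0,0,-0.3,0,-0.08,0,0,0,0,-0.3])

```text
time: 14.7
position: [0.6717, -0.2425, 0.0666]
tool_rot: [-2.915, -0.15, -1.068]
ft_force: [0.2, -5.2, 2.4]
grip_width: 0.348
grip_force: 2.5
```

Run:
```python
from st import *
i=ctrl.get_image('side');knob(0,22)
```

```text
t 14.7 w 0.348 box [96.7 37.7 66.6] F(box) [-0.4 -5.1  2.4]
knob near [356 163   6  11  60] [-93.4  29.6  66. ]
```

Call:
jog_arm(moves=[0,-0.008,0,0,0,0,-0.3,0,-0.015,0,0,0,0,-0.3,0,-0.022,0,0,0,0,-0.3,0,-0.028,0,0,0,0,-0.3,0,-0.034,0,0,0,0,-0.3,0,-0.04,0,0,0,0,-0.3,0,-0.045,0,0,0,0,-0.3,0,-0.05,0,0,0,0,-0.3])

```text
time: 15.8
position: [0.6702, -0.2305, 0.0669]
tool_rot: [-2.918, -0.146, -1.071]
ft_force: [-0.0, -8.7, 0.8]
grip_width: 0.353
grip_force: 4.8
```

Run:
```python
from st import *
knob(0,32)
go(s,(box(97,42,66),lean(40)),(box(56,42,118),lean(40)))
```

```text
t 15.8 w 0.353 box [96.5 49.7 66.9] F(box) [-0.9 -8.6  0.8]
knob near [356 163   6  12  59] [-93.8  31.8  66. ]
shift [-0.001  0.026  0.003] turn [ 0.007 -0.005 -0.002]
shift [ 0.007  0.027 -0.217] turn [ 0.007 -0.005 -0.002]
```

Run:
```python
from st import *
go(s,(box(0,36,120),lean(20)),(box(-95,32,112),lean(0)))
```

```text
t 15.85 w 0.353 box [96.5 49.8 66.9] F(box) [-0.5 -8.7  2.2]
shift [-0.131  0.049 -0.343] turn [ 0.006 -0.338 -0.004]
shift [-0.39   0.064 -0.527] turn [ 0.006 -0.671 -0.005]
```

Call:
jog_arm(moves=[0,0.026,0,0,0,0,-0.3,0,0.026,-0.1,0,0,0,-0.3,0,0.027,-0.217,0,0,0,-0.3,-0.131,0.049,-0.343,0,-0.17,0,-0.3,-0.25,0.055,-0.43,0,-0.34,0,-0.3,-0.39,0.064,-0.527,0,-0.51,0,-0.3,-0.39,0.064,-0.527,0,-0.671,0,-0.3,-0.39,0.064,-0.527,0,-0.671,0,-0.3])

```text
time: 16.85
position: [0.4833, -0.2614, 0.11]
tool_rot: [-3.132, -0.174, 0.005]
ft_force: [0.3, 0.1, -0.2]
grip_width: 0.351
grip_force: 0.0
```

Run:
```python
from st import *
knob(1,42);knob(0,32)
go(s,(box(-94,32,62),lean(0)))
```

```text
t 16.85 w 0.351 box [-92.5  38.5 110. ] F(box) [ 0.3  0.  -0.2]
knob far [283 164   6  12  54] [94.2 46.5 66. ]
knob near [356 163   6  12  59] [-93.8  31.8  66. ]
shift [-0.004  0.023  0.16 ] turn [-0.004  0.003  0.006]
```

Call:
jog_arm(moves=[-0.004,0.025,0,0,0,0.006,-0.3,-0.004,0.025,0.05,0,0,0.006,-0.3,-0.004,0.025,0.11,0,0,0.006,-0.3,-0.004,0.025,0.155,0,0,0.006,-0.3,-0.004,0.025,0.155,0,0,0.006,-0.3,-0.004,0.01,0.155,0,0,0.006,-0.3,-0.004,-0.005,0.155,0,0,0.006,-0.3,-0.004,-0.02,0.155,0,0,0.006,-0.3])

```text
time: 17.95
position: [0.4799, -0.2604, 0.0655]
tool_rot: [3.136, 0.152, -0.0]
ft_force: [-0.4, -1.9, 0.7]
grip_width: 0.347
grip_force: 1.3
```

Run:
```python
from st import *
go(s,(box(-94,65,62),lean(0)))
```

```text
t 17.95 w 0.347 box [-95.9  40.   65.5] F(box) [-0.6 -1.9  0.7]
shift [ 0.006 -0.083  0.012] turn [ 0.002  0.    -0.008]
```

Call:
jog_arm(moves=[0.006,-0.012,0.008,0,0,0,-0.3,0.006,-0.024,0.008,0,0,0,-0.3,0.006,-0.034,0.008,0,0,0,-0.3,0.006,-0.044,0.008,0,0,0,-0.3,0.006,-0.052,0.008,0,0,0,-0.3,0.006,-0.06,0.008,0,0,0,-0.3,0.006,-0.067,0.008,0,0,0,-0.3,0.006,-0.073,0.008,0,0,0,-0.3])

```text
time: 18.95
position: [0.4798, -0.2386, 0.0629]
tool_rot: [3.136, 0.152, 0.0]
ft_force: [1.4, -6.0, 3.4]
grip_width: 0.352
grip_force: 2.8
```

Run:
```python
from st import *
knob(1,46)
go(s,(box(0,50,120),lean(20)),(box(56,50,118),lean(40)))
```

```text
t 18.95 w 0.352 box [-93.7  61.6  62.9] F(box) [ 0.7 -6.1  3.4]
knob far [283 165   6  12  57] [94.2 51.8 66. ]
shift [ 0.313  0.036 -0.19 ] turn [ 0.003  0.333 -0.007]
shift [ 0.499  0.035 -0.183] turn [ 0.004  0.667 -0.007]
```

Call:
jog_arm(moves=[0,-0.008,0,0,0,0,-0.3,0,-0.015,0,0,0,0,-0.3,0,-0.022,0,0,0,0,-0.3,0,0,0,0,0,0,-0.3,0,0.01,-0.1,0,0,0,-0.3,0.05,0.03,-0.19,0,0.1,0,-0.3,0.2,0.036,-0.19,0,0.27,0,-0.3,0.35,0.033,-0.19,0,0.44,0,-0.3])

```text
time: 20.0
position: [0.5861, -0.2364, 0.1198]
tool_rot: [-3.031, -0.147, -0.718]
ft_force: [0.9, 1.7, -1.4]
grip_width: 0.349
grip_force: 0.0
```

Run:
```python
from st import *
knob(1,52);knob(0,60)
go(s,(box(56,51,118),lean(40)),(box(97,51,66),lean(40)))
```

```text
t 20.0 w 0.349 box [ 12.3  52.7 119.8] F(box) [ 1.   1.6 -1.4]
knob far [283 165   6  12  65] [94.8 52.5 66. ]
knob near [357 170   6  12  60] [-93.8  66.   66. ]
shift [0.128 0.005 0.071] turn [ 0.003  0.223 -0.007]
shift [0.172 0.004 0.287] turn [ 0.003  0.223 -0.007]
```

Call:
jog_arm(moves=[0.06,0.005,0.03,0,0.12,0,-0.3,0.128,0.005,0.071,0,0.223,-0.007,-0.3,0.128,0.005,0.071,0,0.223,-0.007,-0.3,0.14,0.005,0.13,0,0.223,-0.007,-0.3,0.155,0.005,0.2,0,0.223,-0.007,-0.3,0.165,0.005,0.25,0,0.223,-0.007,-0.3,0.172,0.005,0.285,0,0.223,-0.007,-0.3,0.172,0.005,0.285,0,0.223,-0.007,-0.3])

```text
time: 21.1
position: [0.6688, -0.2299, 0.065]
tool_rot: [-2.921, -0.154, -1.053]
ft_force: [0.2, -0.6, -0.3]
grip_width: 0.349
grip_force: 0.0
```

Run:
```python
from st import *
knob(0,62)
go(s,(box(97,72,66),lean(40)))
```

```text
t 21.1 w 0.349 box [95.2 50.5 65. ] F(box) [ 0.1 -0.6 -0.3]
knob near [357 170   6  12  58] [-93.6  66.   66. ]
shift [ 0.007 -0.072  0.001] turn [0.002 0.006 0.001]
```

Call:
jog_arm(moves=[0.004,-0.015,0,0,0,0,-0.3,0.004,-0.028,0,0,0,0,-0.3,0.004,-0.038,0,0,0,0,-0.3,0.004,-0.047,0,0,0,0,-0.3,0.004,-0.055,0,0,0,0,-0.3,0.004,-0.063,0,0,0,0,-0.3,0.004,-0.07,0,0,0,0,-0.3,0.004,-0.075,0,0,0,0,-0.3])

```text
time: 22.15
position: [0.6677, -0.2093, 0.0669]
tool_rot: [-2.923, -0.152, -1.058]
ft_force: [1.0, -5.7, 2.2]
grip_width: 0.353
grip_force: 2.3
```

Run:
```python
from st import *
knob(0,66)
```

```text
t 22.15 w 0.353 box [96.3 71.1 66.9] F(box) [ 0.4 -5.7  2.2]
knob near [356 171   7  11  57] [-92.2  69.   66. ]
```

Call:
jog_arm(moves=[0,-0.004,0,0,0,0,-0.3,0,-0.008,0,0,0,0,-0.3,0,-0.012,0,0,0,0,-0.3,0,-0.015,0,0,0,0,-0.3,0,-0.018,0,0,0,0,-0.3,0,-0.02,0,0,0,0,-0.3,0,-0.022,0,0,0,0,-0.3,0,-0.022,0,0,0,0,-0.3])

```text
time: 23.2
position: [0.667, -0.2037, 0.0668]
tool_rot: [-2.924, -0.15, -1.058]
ft_force: [0.8, -6.0, 2.3]
grip_width: 0.351
grip_force: 3.1
```

Run:
```python
from st import *
knob(0,66)
go(s,(box(97,70,66),lean(40)),(box(0,70,120),lean(20)),(box(-95,66,112),lean(0)))
```

```text
t 23.2 w 0.351 box [96.1 76.7 66.8] F(box) [ 0.2 -6.   2.3]
knob near [357 171   6  11  54] [-92.9  69.4  66. ]
shift [0.    0.022 0.004] turn [0.007 0.004 0.001]
shift [-0.133  0.025 -0.341] turn [ 0.007 -0.33  -0.001]
shift [-0.393  0.039 -0.523] turn [ 0.007 -0.663 -0.002]
```

Call:
jog_arm(moves=[0,-0.002,0,0,0,0,-0.3,0,-0.004,0,0,0,0,-0.3,0,-0.006,0,0,0,0,-0.3,0,-0.008,0,0,0,0,-0.3,0,-0.01,0,0,0,0,-0.3,0,-0.01,0,0,0,0,-0.3,0,-0.01,0,0,0,0,-0.3,0,-0.01,0,0,0,0,-0.3])

```text
time: 24.25
position: [0.6668, -0.2032, 0.0672]
tool_rot: [-2.926, -0.147, -1.061]
ft_force: [1.1, -8.1, 2.4]
grip_width: 0.354
grip_force: 4.5
```

Run:
```python
from st import *
knob(0,69)
```

```text
t 24.25 w 0.354 box [96.  77.3 67.2] F(box) [ 0.2 -8.2  2.4]
knob near [357 171   6  11  54] [-92.9  69.4  66. ]
```

Far end has stopped (0.6 mm for 3 mm commanded). Now the near knob.

Call:
jog_arm(moves=[0,0.026,0,0,0,0,-0.3,0,0.026,-0.1,0,0,0,-0.3,0,0.027,-0.217,0,0,0,-0.3,-0.131,0.027,-0.343,0,-0.17,0,-0.3,-0.25,0.035,-0.43,0,-0.34,0,-0.3,-0.39,0.044,-0.523,0,-0.51,0,-0.3,-0.39,0.044,-0.523,0,-0.665,0,-0.3,-0.39,0.044,-0.523,0,-0.665,0,-0.3])

```text
time: 25.3
position: [0.4799, -0.2277, 0.1108]
tool_rot: [-3.137, -0.173, 0.009]
ft_force: [-0.4, 1.0, -0.0]
grip_width: 0.35
grip_force: 0.0
```

Run:
```python
from st import *
knob(1,70);knob(0,69)
go(s,(box(-94,65,62),lean(0)))
```

```text
t 25.3 w 0.35 box [-92.4  72.5 110.8] F(box) [-0.3  1.1 -0. ]
knob far [282 170   6  11  61] [95.2 74.6 66. ]
knob near [357 171   6  11  56] [-92.9  70.1  66. ]
shift [-0.004  0.025  0.163] turn [-0.001  0.005  0.005]
```

Call:
jog_arm(moves=[-0.004,0.022,0,0,0,0.005,-0.3,-0.004,0.022,0.05,0,0,0.005,-0.3,-0.004,0.022,0.11,0,0,0.005,-0.3,-0.004,0.022,0.158,0,0,0.005,-0.3,-0.004,0.022,0.158,0,0,0.005,-0.3,-0.004,0.01,0.158,0,0,0.005,-0.3,-0.004,0,0.158,0,0,0.005,-0.3,-0.004,-0.01,0.158,0,0,0.005,-0.3])

```text
time: 26.4
position: [0.4773, -0.2288, 0.0655]
tool_rot: [3.132, 0.154, -0.003]
ft_force: [0.8, -1.8, 0.5]
grip_width: 0.349
grip_force: 1.0
```

Call:
jog_arm(moves=[0,-0.003,0,0,0,0,-0.3,0,-0.006,0,0,0,0,-0.3,0,-0.008,0,0,0,0,-0.3,0,-0.01,0,0,0,0,-0.3,0,-0.01,0,0,0,0,-0.3,0,-0.01,0,0,0,0,-0.3,0,-0.01,0,0,0,0,-0.3,0,-0.01,0,0,0,0,-0.3])

```text
time: 27.4
position: [0.4766, -0.2257, 0.0649]
tool_rot: [3.134, 0.154, -0.004]
ft_force: [0.6, -3.4, 2.6]
grip_width: 0.352
grip_force: 1.8
```

Run:
```python
from st import *
knob(1,70)
```

```text
t 27.4 w 0.352 box [-95.5  74.8  64.9] F(box) [ 0.3 -3.5  2.6]
knob far [282 170   6  11  61] [95.3 74.7 66. ]
```

Call:
jog_arm(moves=[0,-0.003,0,0,0,0,-0.3,0,-0.006,0,0,0,0,-0.3,0,-0.009,0,0,0,0,-0.3,0,-0.012,0,0,0,0,-0.3,0,-0.015,0,0,0,0,-0.3,0,-0.015,0,0,0,0,-0.3,0,-0.015,0,0,0,0,-0.3,0,-0.015,0,0,0,0,-0.3])

```text
time: 28.45
position: [0.4762, -0.2228, 0.0649]
tool_rot: [3.132, 0.152, -0.004]
ft_force: [0.5, -7.5, 0.6]
grip_width: 0.348
grip_force: 3.5
```

Run:
```python
from st import *
knob(1,70)
```

```text
t 28.45 w 0.348 box [-95.6  77.8  64.9] F(box) [-0.3 -7.5  0.6]
knob far [282 170   6  11  62] [95.2 75.  66. ]
```

Call:
jog_arm(moves=[0,-0.003,0,0,0,0,-0.3,0,-0.006,0,0,0,0,-0.3,0,-0.009,0,0,0,0,-0.3,0,-0.012,0,0,0,0,-0.3,0,-0.012,0,0,0,0,-0.3,0,-0.012,0,0,0,0,-0.3,0,-0.012,0,0,0,0,-0.3,0,-0.012,0,0,0,0,-0.3])

```text
time: 29.5
position: [0.4764, -0.2216, 0.0659]
tool_rot: [3.128, 0.15, -0.001]
ft_force: [0.7, -10.7, 3.4]
grip_width: 0.355
grip_force: 5.4
```

Run:
```python
from st import *
knob(1,70)
go(s,(box(-94,71,65),lean(0)))
```

```text
t 29.5 w 0.355 box [-95.3  78.9  65.9] F(box) [ -0.4 -10.8   3.4]
knob far [282 170   6  11  61] [95.1 74.6 66. ]
shift [0.005 0.026 0.003] turn [ 0.009  0.001 -0.008]
```

Near end is stopped too (1.1 mm for 3.6 mm, 11 N). Back off, lift clear, and check.

Call:
jog_arm(moves=[0.003,0.026,0,0,0,0,-0.3,0.003,0.026,0,0,0,0,-0.3,0.003,0.026,-0.1,0,0,0,-0.3,0,0.026,-0.25,0,0,0,-0.3,0,0.15,-0.4,0,0,0,-0.3,0,0.3,-0.4,0,0,0,-0.3,0,0.45,-0.4,0,0,0,-0.3,0,0.45,-0.4,0,0,0,-0.3])

```text
time: 30.55
position: [0.4879, -0.3538, 0.1838]
tool_rot: [3.136, 0.147, -0.008]
ft_force: [-0.7, 0.1, 0.0]
grip_width: 0.349
grip_force: 0.0
```

Run:
```python
from st import *
knob(1,71);knob(0,71)
i=ctrl.get_image('side');t=ctrl.get_image('top')
o=np.zeros((560,800,3),np.uint8)
o[:480,:440]=cv2.resize(i['pixels'][90:210,262:372],None,fx=4,fy=4);o[:560,440:800]=cv2.resize(t['pixels'][105:245,360:450],None,fx=4,fy=4)
cv2.imwrite('pics/end.png',o[:,:,::-1])
```

```text
t 30.55 w 0.349 box [-97.7 -53.8 183.8] F(box) [-0.7  0.1  0. ]
knob far [282 169   6  12  63] [95.2 74.5 66. ]
knob near [357 172   6  12  62] [-93.8  75.8  66. ]
```

View pics/end.png

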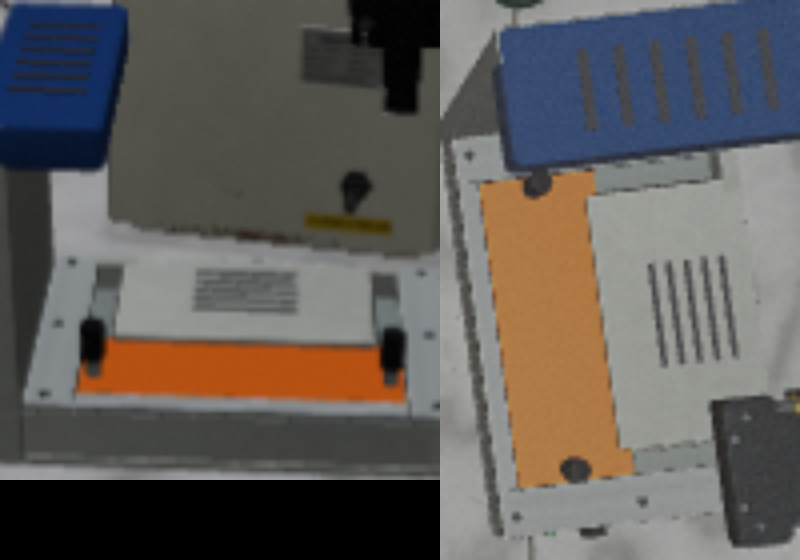

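The shutter covers the chamber up to the left wall along its whole length (right crop, edge from (480,185) to (515,487)). Both knobs are level and both ends stalled, and the robot is clear. Handing in.

```bash
python3 -c "
from bench import ctrl
print(ctrl.close_job())"
```

```text
the job is handed in; nothing more can be done
None
```

The green specimen stands on the pad, about 2 mm off centre before the shutter closed over it, and the shutter was worked home at both ends with no push reading over 11 N; the job is handed in at about 31 s, and no verdict came back.

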